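Set out two carriage kits

TASK

Set out the two carriage kits for the fitter, taking left and right as the robot sees them, with each board's white-banded edge at the back. On the blue board lay the black carriage squarely in the middle rectangle, centre the orange end stop on top of it, and stand the steel roller centred in the circle to the left of the carriage; on the green board put the yellow cover squarely and centred on top of the dark bearing block and stand the brass sleeve centred in the circle to the right of that block. Leave the black roller, the small carton and the amber jar where they stand.

Things in the scene. Friction and masses are not known exactly. Their poses are not given: they have to be found in the camera images.
- blue_board: Fixed blue board, 110 (x) by 230 (y) by 8 mm thick. Origin: centre of underside; x away from robot to the edge with a white band (within 15 degrees), y to robot's left. White outlines on top: middle rectangle 66 by 105 mm; circles 52 mm across centred at y = +80 (left) and -80 mm (right). It is empty at the start.
- green_board: Fixed green board, 110 (x) by 230 (y) by 8 mm thick. Origin: centre of underside; x away from robot to the edge with a white band (within 15 degrees), y to robot's left. White outlines on top: middle rectangle 66 by 105 mm; circles 52 mm across centred at y = +80 (left) and -80 mm (right). Bolted in its middle: dark bearing block 50 (x) by 70 (y) by 26 mm high, top 34 mm above bench.
- carriage: Loose carriage: black plate 56 (x) by 96 (y) by 12 mm standing on four silver wheels 22 mm across and 18 mm high that lie within the plate's outline; 30 mm high in all, flat on top, about 0.3 kg. Origin: centre of its underside (foot of the wheels); y along its length, z up.
- end_stop: Loose orange plastic end stop block, 26 (x) by 40 (y) by 24 mm high, black dot on top. Origin: centre of its underside; z up.
- roller: Loose steel grooved roller, silver, 38 mm across, 24 mm high, standing on its flat side, black dot on top. Origin: centre of its underside; z up along its axis.
- sleeve: Loose brass sleeve, upright cylinder 26 mm across, 40 mm high, dark bore mark on top. Origin: centre of its underside; z up along its axis.
- cover: Loose yellow plastic cover block, 44 (x) by 64 (y) by 20 mm high, flat underneath. Origin: centre of its underside; z up.
- black_roller: Bystander, loose: black plastic roller of the same shape as the steel one (38 mm across, 24 mm high), red dot on top. Not part of the kits. Origin: centre of its underside.
- carton: Bystander, loose: small brown carton 48 (x) by 62 (y) by 36 mm high. Origin: centre of its underside.
- jar: Bystander, loose: amber glass jar with black cap, 52 mm across, 70 mm high, beyond the boards. Origin: centre of its underside.
Things that resemble listed ones, but are neither listed nor needed, are in the scene too. Several things look just like the cover: the one meant starts farthest to the robot's left. Leave any pink look-alike of the sleeve alone.

How it is judged:
By the outcome, as a careful person would: the job done as asked, in the order asked, and still so for the second after the job is handed in, with the robot touching nothing.
It also fails if it takes over 120 s, if anything falls off the work surface, if the arm or the gripper's body presses on something with over 40 N, if the wrist force passes 120 N, or if a joint passes its speed limit or range.

ROBOT

A 6-joint arm with a two-finger parallel gripper is mounted at the origin on the work surface. World frame = base frame: x ahead of the robot, y to its left, z up, the work surface at z = 0. Lengths are in m, angles in rad, forces in N, time in s.
With the tool pointing down it reaches from about 0.4 to 0.825 m from the base axis. Payload 7 kg.
Tool frame: the origin (TCP) lies between the finger pads; the fingertips stand 25 mm ahead of it and the grasp point (between the pads) lies 6 mm ahead of it (arm.tip_extent is the z of the fingertips in the tool frame, in m); z points along the fingers, x is the direction in which the jaws open and shut, and the axes are right-handed (so a half turn about z gives the same grasp; the last joint's range is limited). The gripper opens to 88 mm and grips with 3 to 60 N. Pads are 19 mm wide; open, the fingers measure 130 mm over their backs; the gripper's body (78 mm by 193 mm) begins 47 mm behind the grasp point.
Start: joints at [-0.875, 0.359, 0.012, 0, -1.224, -0.288], TCP at [0.268, -0.62, 0.252] pointing down, gripper open.
Joint ranges: [-3.07, 3.07], [-1.43, 2.12], [-1.02, 1.25], [-3.03, 1.67], [-3.05, -0], [-3.03, 3.03]. Speed limits (rad/s): [2.39, 2.39, 3.01, 3.14, 3.14, 3.14].

INTERFACE

Orientations are given as [roll, pitch, yaw] about the fixed x, y, z axes, in that order (R = Rz(yaw) Ry(pitch) Rx(roll)).
In Python, from station import monitor, grab_frame, job_done, arm gives the robot as it stands.
- The arm moves only by the shell command python3 -m jog 'ROWS' [FORCE]. ROWS is JSON, a list that holds one entry, the list of rows, each a list of 7 numbers: the shift along the world's x, y, z in m, then the turn, a rotation vector about the world's x, y, z in rad, then the opening, from 0 (shut) to 1 (fully open). In form: [[[dx, dy, dz, ax, ay, az, claw], ...]]. A call has 1 to 20 rows; each row shifts and turns the commanded pose from where the row before left it; what a row does not reach is not made up. A row lasts 1/8 s, in which the tool goes at most 62.5 mm and 10.7 degrees, less where a joint would pass 70% of its speed; a pose out of reach is approached as far as the arm can. A call is refused whole if a number of a shift passes 0.0625 or a number of a turn 0.188, either way. A call with a gripper value outside its range is refused whole. The fingers move at their own pace and stop on an object; FORCE is the grip in N (left out, the last holds). Time passes only in rows, so rows that do not move let the fingers close. It gives the time, the measured TCP pose, the force and the opening at its end, in the units of the state.
- monitor.get_state(): the state, without advancing time (a new reading comes with each control period).
- grab_frame(name): name is "side" or "top"; returns a dict with "pixels" (400x640x3 uint8, red, green, blue), "K" (3x3 intrinsics, pixels), "k1" (the pictures are not rectified: a ray, as slopes to the right and down, at radius r is drawn at 1 + k1 r^2 times it, then the intrinsics apply), "view" (4x4, takes a point from world to camera coordinates). Camera axes: x right, y down, z forward; pixel columns grow to the right and rows downward; lengths in m; the calibration is good to about 2 mm. A picture is of the moment at which its call begins. There is no depth.
- job_done(): hands the job in, once; it reports no verdict.
The state is a dict: "t": time; "q": joint angles; "qd": joint speeds; "joint_efforts": joint torques, N m; "eef_pos": TCP position; "ee_rot": TCP orientation; "force": force on the tool from outside, world axes, zero at the start; "moment": the same for the moment, N m; "width": finger opening in m.
Only numpy, scipy, OpenCV 4.12 (cv2) and the standard library are available. Lean on these libraries where they do the work, as an engineer would, in place of code of your own. Each camera call takes 0.05 s, during which the arm holds its last target.

## Working session

There is one attempt and no reset: what is moved stays moved. The work goes in short steps, Python scripts to look and compute and a shell command to move; the robot and the scene stay as the last step left them, time stands still between calls to the robot, and variables do not carry over. Pictures are saved under pics/ and viewed, and the job is handed in when it is done.

```bash
ls; mkdir -p pics; python3 - <<'E'
from station import monitor, grab_frame, arm
import cv2
print(monitor.get_state())
print(arm.tip_extent,[a for a in dir(arm) if a[0]!='_'])
for n in("top","side"):
    f=grab_frame(n); cv2.imwrite(f"pics/{n}0.png",f["pixels"][:,:,::-1]); print(f["K"],f["k1"],f["view"])
E
```

```text
pics
{'t': 0.0, 'q': array([-8.74902573e-01,  3.59383438e-01,  1.10352398e-02, -3.43515544e-04,
       -1.22407961e+00, -2.88100073e-01]), 'qd': array([ 0.00030948, -0.00042587, -0.00132682,  0.00031337, -0.00158903,
       -0.001329  ]), 'joint_efforts': array([-1.67032135e-04, -5.82702613e+01,  2.93050861e+01,  6.99724317e+00,
        6.79077086e-03, -1.48189620e-04]), 'eef_pos': array([ 0.26748988, -0.61924335,  0.25061579]), 'ee_rot': array([-3.14143867e+00, -1.65599798e-03,  1.97847289e+00]), 'force': array([ 0.84026465, -0.03869374,  1.35436638]), 'moment': array([-0.04635826,  0.01739146, -0.00910322]), 'width': 0.08774619536595671}
0.025 ['Unreachable', 'tip_extent']
[[514.46529487   0.         322.30029747]
 [  0.         514.46529487 204.12275899]
 [  0.           0.           1.        ]] -0.06087352551256345 [[-0.02672069 -0.99964198  0.00138591  0.00399178]
 [-0.97612924  0.02579321 -0.21565348  0.54430779]
 [ 0.21554053 -0.00711524 -0.97646897  1.19716347]
 [ 0.          0.          0.          1.        ]]
[[385.10626774   0.         318.60942064]
 [  0.         385.10626774 203.11468931]
 [  0.           0.           1.        ]] -0.07650955663921331 [[-0.93858429 -0.34474351  0.01454108  0.53013612]
 [-0.26402009  0.69040105 -0.67352786  0.17013243]
 [ 0.22215518 -0.6360018  -0.73901879  0.84132263]
 [ 0.          0.          0.          1.        ]]
```

View pics/top0.png

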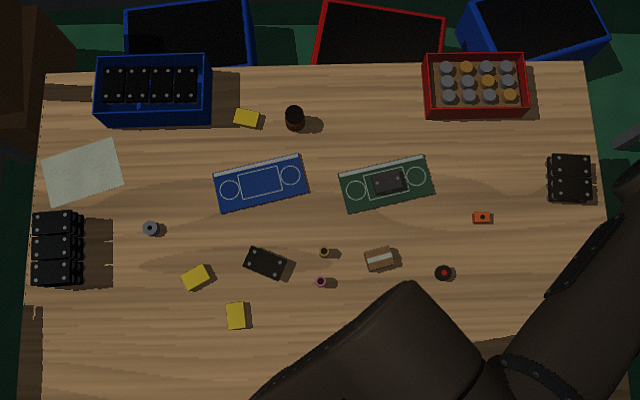

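View pics/side0.png

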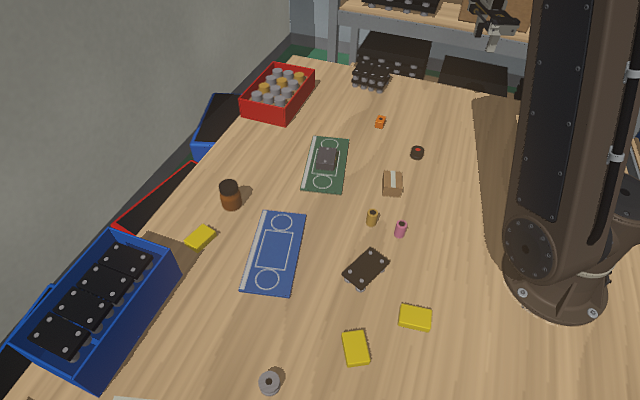

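The top view shows the blue board at (261,183), green board (386,183), carriage (265,263), end stop (482,217), steel roller (151,228), sleeve (324,252), pink look-alike (321,281), black roller (444,272) and jar (294,118). The yellow blocks are at (196,277), (238,315) and (248,118), and the leftmost, (196,277), is the cover.

```bash
cat > h.py <<'E'
import numpy as np, cv2
from station import monitor, grab_frame
def D(f): return np.array([f["k1"],0,0,0,0.])
def proj(f,P):
    V=f["view"]; P=np.atleast_2d(np.asarray(P,float))
    r=cv2.Rodrigues(V[:3,:3])[0]
    return cv2.projectPoints(P.reshape(-1,1,3),r,V[:3,3].copy(),f["K"],D(f))[0].reshape(-1,2)
def unproj(f,uv,z):
    uv=np.asarray(uv,float).reshape(-1,1,2)
    n=cv2.undistortPoints(uv,f["K"],D(f)).reshape(-1,2)
    V=f["view"];R=V[:3,:3];c=-R.T@V[:3,3]
    d=np.c_[n,np.ones(len(n))]@R
    return (c+d*((z-c[2])/d[:,2])[:,None])
def rect(f,cx,cy,z,half=.07,s=4):
    # image: up = +x, left=+y ; s px per mm
    n=int(half*2000*s); i=(np.arange(n)+.5)/(s*1000)
    X=cx+half-i; Y=cy+half-i
    g=np.stack(np.broadcast_arrays(X[:,None],Y[None,:],z),-1).reshape(-1,3)
    m=proj(f,g).reshape(n,n,2).astype(np.float32)
    return cv2.remap(f["pixels"],m[...,0],m[...,1],cv2.INTER_CUBIC)
def blob(f,cx,cy,z,fn,half=.07,s=4):
    im=rect(f,cx,cy,z,half,s); m=fn(im.astype(int)).astype(np.uint8)
    m=cv2.morphologyEx(m,cv2.MORPH_OPEN,np.ones((5,5),np.uint8))
    c=max(cv2.findContours(m,cv2.RETR_EXTERNAL,cv2.CHAIN_APPROX_NONE)[0],key=cv2.contourArea)
    r=cv2.minAreaRect(c); bx=cv2.boxPoints(r)
    w=np.c_[cx+half-(bx[:,1]+.5)/(s*1000), cy+half-(bx[:,0]+.5)/(s*1000)]
    return w,im,c
E
python3 - <<'E'
from h import *
t=grab_frame("top");s=grab_frame("side")
G={'blue':(261,183,.008),'green':(386,183,.008),'carr':(265,262,.03),'stop':(482,217,.024),'roll':(151,228,.024),'sleeve':(324,251,.04),'cover':(196,277,.02),'blk':(444,272,.024),'carton':(381,259,.036),'jar':(294,112,.07),'pink':(321,281,.04),'yel2':(238,315,.02)}
for k,(u,v,z) in G.items(): print(k,unproj(t,(u,v),z)[0].round(4))
for nm,f in(("t",t),("s",s)):
  rows=[]
  for k in['blue','green','carr','stop','roll','sleeve','cover','blk']:
    u,v,z=G[k];p=unproj(t,(u,v),z)[0]
    h=.125 if k in('blue','green') else .06
    rows.append(cv2.resize(rect(f,p[0],p[1],z,h,2),(200,200)))
  cv2.imwrite(f"pics/r_{nm}.png",np.vstack([np.hstack(rows[:4]),np.hstack(rows[4:])])[:,:,::-1])
E
```

```text
blue [0.6153 0.1452 0.008 ]
green [ 0.6068 -0.1761  0.008 ]
carr [0.4096 0.1332 0.03  ]
stop [ 0.5083 -0.4114  0.024 ]
roll [0.5022 0.4196 0.024 ]
sleeve [ 0.4316 -0.0116  0.04  ]
cover [0.3779 0.3041 0.02  ]
blk [ 0.3737 -0.3046  0.024 ]
carton [ 0.4088 -0.1499  0.036 ]
jar [0.782  0.0547 0.07  ]
pink [ 0.3593 -0.0024  0.04  ]
yel2 [0.284  0.2002 0.02  ]
```

```bash
python3 -c "
import cv2,numpy as np
cv2.imwrite('pics/r_both.png',np.vstack([cv2.imread('pics/r_t.png'),cv2.imread('pics/r_s.png')])[:,:][:800])
a=cv2.imread('pics/r_both.png');cv2.imwrite('pics/r_both.png',cv2.resize(a,(600,600)))"
```

```text
(no output)
```

View pics/r_both.png

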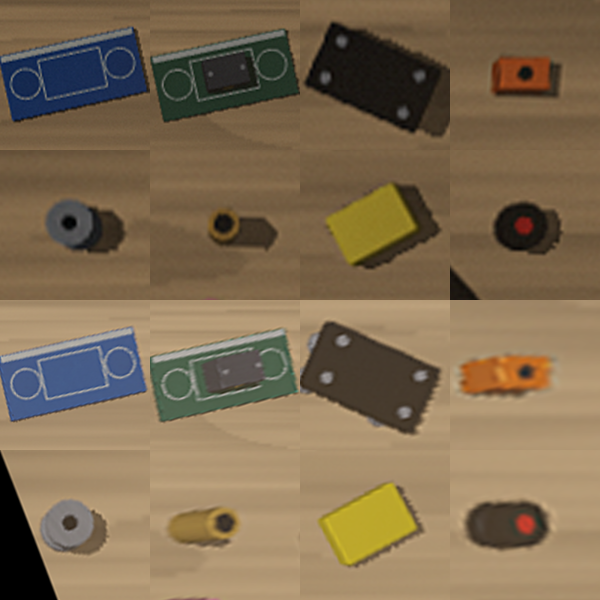

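```bash
cat >> h.py <<'E'
from scipy.optimize import minimize
from scipy.ndimage import map_coordinates
def sampler(f):
    g=cv2.GaussianBlur(f["pixels"],(0,0),0.6).astype(float)
    return lambda P:np.stack([map_coordinates(g[...,c],proj(f,P)[:,::-1].T,order=1,mode='nearest') for c in range(3)],1)
def tf(p,L,z):
    c,s=np.cos(p[2]),np.sin(p[2])
    return np.c_[p[0]+c*L[:,0]-s*L[:,1],p[1]+s*L[:,0]+c*L[:,1],np.full(len(L),z)]
def rectpts(a,b,n=60):
    t=np.linspace(-.5,.5,n)
    return np.vstack([np.c_[t*a,0*t+b/2],np.c_[t*a,0*t-b/2],np.c_[0*t+a/2,t*b],np.c_[0*t-a/2,t*b]])
def circ(r,y=0,n=72):
    a=np.arange(n)*2*np.pi/n
    return np.c_[r*np.cos(a),y+r*np.sin(a)]
def board(f,x,y,yaw):
    S=sampler(f); L=np.vstack([rectpts(.065,.104),circ(.0255,.08),circ(.0255,-.08)])
    bri=lambda p:-S(tf(p,L,.008)).min(1).mean()
    best=min((minimize(bri,[x+dx,y+dy,yaw+dw],method='Nelder-Mead',options=dict(initial_simplex=[[x+dx,y+dy,yaw+dw],[x+dx+.004,y+dy,yaw+dw],[x+dx,y+dy+.004,yaw+dw],[x+dx,y+dy,yaw+dw+.04]])) for dx in(-.006,0,.006) for dy in(-.006,0,.006) for dw in(-.04,0,.04)),key=lambda r:r.fun)
    return best.x,best.fun
def face(f,x,y,yaw,a,b,z,rng=.006):
    """fit top face outline by inner/outer colour contrast; robust: min over edges weight"""
    S=sampler(f); d=.0012
    I=rectpts(a-2*d,b-2*d);O=rectpts(a+2*d,b+2*d)
    fn=lambda p:-np.minimum(np.abs(S(tf(p,I,z))-S(tf(p,O,z))).sum(1),90).mean()
    best=None
    for dx in(-rng,0,rng):
      for dy in(-rng,0,rng):
        for dw in(-.08,0,.08):
          q=np.array([x+dx,y+dy,yaw+dw])
          r=minimize(fn,q,method='Nelder-Mead',options=dict(initial_simplex=np.vstack([q,q+[.003,0,0],q+[0,.003,0],q+[0,0,.05]])))
          if best is None or r.fun<best.fun: best=r
    return best.x,best.fun
def disc(f,x,y,dia,z,rng=.004):
    S=sampler(f); d=.001
    I=circ(dia/2-d);O=circ(dia/2+d)
    fn=lambda p:-np.minimum(np.abs(S(tf([*p,0],I,z))-S(tf([*p,0],O,z))).sum(1),90).mean()
    best=None
    for dx in(-rng,0,rng):
      for dy in(-rng,0,rng):
          q=np.array([x+dx,y+dy])
          r=minimize(fn,q,method='Nelder-Mead',options=dict(initial_simplex=np.vstack([q,q+[.003,0],q+[0,.003]])))
          if best is None or r.fun<best.fun: best=r
    return best.x,best.fun
E
cat > m.py <<'E'
from h import *
t=grab_frame("top");s=grab_frame("side")
for nm,f in(("top",t),("side",s)):
  R={}
  R['blue']=board(f,.615,.145,.2); R['green']=board(f,.607,-.176,.2)
  R['block']=face(f,.607,-.176,.2,.05,.07,.034,.004)
  R['carr']=face(f,.410,.133,-.45,.056,.096,.030)
  R['stop']=face(f,.508,-.411,0,.026,.040,.024)
  R['cover']=face(f,.378,.304,.5,.044,.064,.020)
  R['roll']=disc(f,.502,.4196,.038,.024)
  R['sleeve']=disc(f,.4316,-.0116,.026,.040)
  print(nm)
  for k,(p,v) in R.items(): print(k,p.round(4),round(v,1))
E
python3 m.py
```

```text
top
blue [0.6178 0.1489 0.2185] -73.8
green [ 0.6073 -0.1757  0.2105] -71.3
block [ 0.6133 -0.1838  0.218 ] -37.4
carr [ 0.4082  0.1339 -0.4133] -69.4
stop [ 0.5044 -0.4044 -0.0881] -49.0
cover [0.3789 0.308  0.4943] -56.7
roll [0.5042 0.4243] -40.6
sleeve [ 0.4272 -0.0109] -41.7
side
blue [0.6182 0.1484 0.2192] -129.6
green [ 0.6079 -0.1755  0.2106] -111.9
block [ 0.6086 -0.1719  0.207 ] -32.3
carr [ 0.4078  0.1388 -0.4173] -71.7
stop [ 0.5104 -0.41   -0.0036] -40.3
cover [0.3788 0.3077 0.4925] -70.4
roll [0.4968 0.4127] -62.3
sleeve [ 0.4274 -0.0083] -42.6
```

```bash
cat > ov.py <<'E'
from h import *
import sys
def panel(f,x,y,z,outs,half=.04,N=260):
    s=N/(half*2000); im=cv2.resize(rect(f,x,y,z,half,4),(N,N))[:,:,::-1].copy()
    for P in outs:
        c=np.c_[(y+half-P[:,1])*1000*s,(x+half-P[:,0])*1000*s]
        for q in c: cv2.circle(im,tuple(int(v) for v in q),0,(255,0,255),-1)
    return im
E
python3 - <<'E'
from ov import *
t=grab_frame("top");s=grab_frame("side")
R=lambda p,a,b:tf(p,rectpts(a,b),0); C=lambda p,d:tf([*p,0],circ(d/2),0)
rows=[]
for f,q in((t,((.4082,.1339,-.4133),(.5044,-.4044,-.088),(.5042,.4243),(.4272,-.0109))),(s,((.4078,.1388,-.4173),(.5104,-.41,0),(.4968,.4127),(.4274,-.0083)))):
  rows.append(np.hstack([panel(f,.408,.136,.03,[R(q[0],.056,.096)],.065,200),panel(f,.508,-.41,.024,[R(q[1],.026,.04)],.035,200),panel(f,.502,.419,.024,[C(q[2],.038)],.035,200),panel(f,.43,-.0109,.04,[C(q[3],.026)],.035,200)]))
cv2.imwrite('pics/ov1.png',np.vstack(rows))
def dark(f,x,y,z,fn,h=.012):
    im=rect(f,x,y,z,h,8).astype(int); m=fn(im).astype(np.uint8)
    n,l,st,c=cv2.connectedComponentsWithStats(m); i=1+np.argmax(st[1:,4])
    return x+h-(c[i][1]+.5)/8000,y+h-(c[i][0]+.5)/8000,st[i,4]/64
for f in(t,s):
    print('stop',dark(f,.508,-.412,.024,lambda a:a[...,0]<(90 if f is t else 130)))
    print('roll',dark(f,.503,.420,.024,lambda a:a.sum(2)<(130 if f is t else 260)))
    print('sleeve',dark(f,.4316,-.0116,.04,lambda a:a.sum(2)<(110 if f is t else 180)))
E
```

```text
stop (np.float64(0.5095352602502663), np.float64(-0.4118804745740149), np.float64(117.375))
roll (np.float64(0.5039293008123966), np.float64(0.4242533943884459), np.float64(103.859375))
sleeve (np.float64(0.43261346872875595), np.float64(-0.010439291784014761), np.float64(160.890625))
stop (np.float64(0.5106327932657495), np.float64(-0.4122666998551774), np.float64(107.890625))
roll (np.float64(0.5038579287739192), np.float64(0.4236389351523742), np.float64(110.234375))
sleeve (np.float64(0.4331424825513765), np.float64(-0.01163443679720822), np.float64(120.890625))
```

View pics/ov1.png

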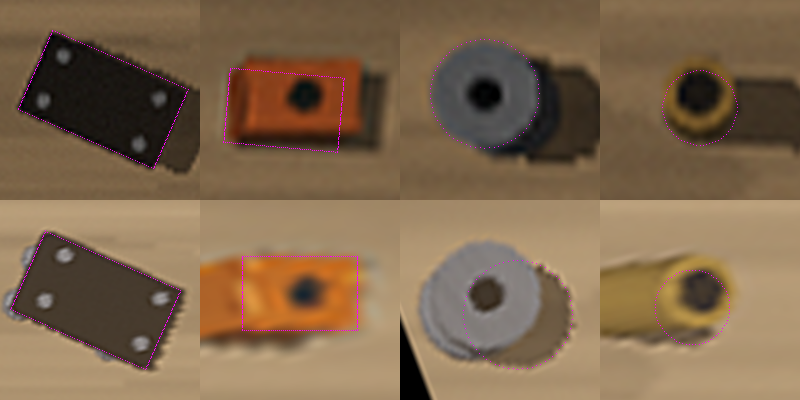

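Both cameras agree to about 1 mm on the boards, cover, dots and bores. The carriage outline fits differed by 5 mm in y because of its side faces, but its four bolt heads agree on about (0.408, 0.1345), yaw −0.413. Moving above the carriage.

```bash
python3 -m jog '[[[0.03,0.058,0,0,0,0.0577,1],[0.03,0.058,0,0,0,0.0577,1],[0.03,0.058,0,0,0,0.0577,1],[0.03,0.058,0,0,0,0.0577,1],[0.03,0.058,0,0,0,0.0577,1],[0.03,0.058,0,0,0,0.0577,1],[0.03,0.058,0,0,0,0.0577,1],[-0.0115,0.058,0,0,0,0.0577,1],[-0.0115,0.058,0,0,0,0.0577,1],[-0.0115,0.058,0,0,0,0.0577,1],[-0.0115,0.058,0,0,0,0.0577,1],[-0.0115,0.058,0,0,0,0.0577,1],[-0.0115,0.058,0,0,0,0.0577,1],[0,0,0,0,0,0,1],[0,0,0,0,0,0,1]]]' 20
```

```text
t: 2.28
eef_pos: [0.3994, 0.1171, 0.2516]
ee_rot: [3.142, -0.0, 2.73]
force: [1.0, -1.0, -0.7]
width: 0.088
```

```bash
python3 -m jog '[[[0.009,0.0174,0,0,0,0,1],[0,0,-0.05,0,0,0,1],[0,0,-0.05,0,0,0,1],[0,0,-0.05,0,0,0,1],[0,0,0,0,0,0,1],[0,0,0,0,0,0,1]]]'
```

```text
t: 3.02
eef_pos: [0.41, 0.1346, 0.1029]
ee_rot: [3.141, 0.001, 2.728]
force: [0.8, 0.3, 1.7]
width: 0.0879
```

```bash
python3 -m jog '[[[-0.0015,0,-0.03,0,0,0,1],[0,0,-0.03,0,0,0,1],[0,0,-0.012,0,0,0,1],[0,0,0,0,0,0,1],[0,0,0,0,0,0,1]]]' && python3 - <<'E'
from h import *
for n in("top","side"):
    f=grab_frame(n);c=proj(f,[.408,.1345,.03])[0].astype(int); print(n,c)
    p=f["pixels"][max(0,c[1]-65):c[1]+65,max(0,c[0]-80):c[0]+80,::-1]
    cv2.imwrite(f"pics/g1{n}.png",cv2.resize(p,None,fx=4,fy=4))
E
```

```text
t: 3.65
eef_pos: [0.408, 0.1351, 0.0308]
ee_rot: [3.14, 0.001, 2.729]
force: [-0.0, 0.5, 0.6]
width: 0.0873
top [264 262]
side [365 266]
```

View pics/g1side.png

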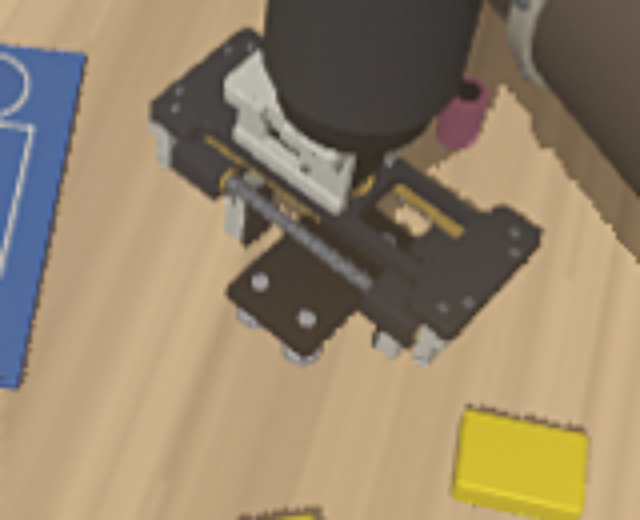

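The fingers straddle the carriage with jaws across its 56 mm width, and the plate ends are visible at crop (290,300). Closing.

```bash
python3 -m jog '[[[0,0,0,0,0,0,0.5],[0,0,0,0,0,0,0.5],[0,0,0,0,0,0,0.5],[0,0,0,0,0,0,0.5],[0,0,0,0,0,0,0.5],[0,0,0,0,0,0,0.5]]]' 25
```

```text
t: 4.5
eef_pos: [0.4071, 0.1343, 0.0295]
ee_rot: [-3.141, -0.0, 2.729]
force: [-1.3, 0.6, 2.1]
width: 0.0561
```

```bash
python3 -m jog '[[[0,0,0.03,0,0,0,0.5],[0,0,0.04,0,0,0,0.5],[0,0,0.03,0,0,0,0.5],[0,0,0,0,0,0,0.5],[0,0,0,0,0,0,0.5]]]'
python3 - <<'E'
from h import *
for n in("top","side"):
    f=grab_frame(n);c=proj(f,[.408,.1345,.1])[0].astype(int); print(n,c)
    p=f["pixels"][max(0,c[1]-65):c[1]+65,max(0,c[0]-80):c[0]+80,::-1]
    cv2.imwrite(f"pics/g2{n}.png",cv2.resize(p,None,fx=4,fy=4))
E
```

```text
t: 5.12
eef_pos: [0.4063, 0.1338, 0.1284]
ee_rot: [-3.14, -0.001, 2.728]
force: [-0.7, 0.2, -4.1]
width: 0.0559
top [261 259]
side [369 246]
```

View pics/g2side.png

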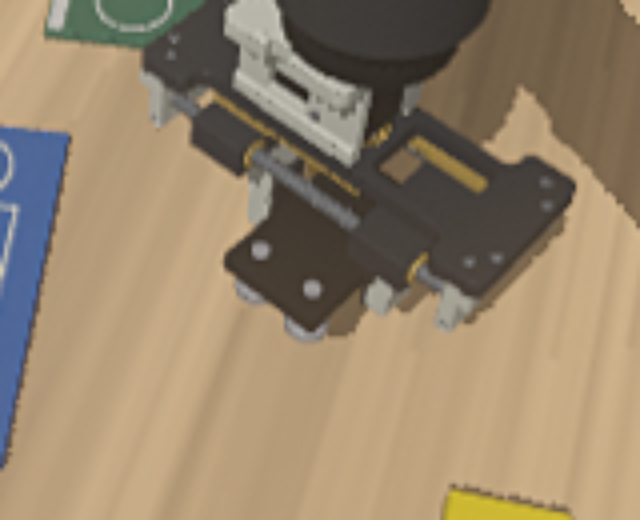

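Held (width 56 mm, −3 N weight). Moving over the blue board middle.

```bash
python3 -m jog '[[[0.0424,0.003,0,0,0,0.1264,0.5],[0.0424,0.003,0,0,0,0.1264,0.5],[0.0424,0.003,0,0,0,0.1264,0.5],[0.0424,0.003,0,0,0,0.1264,0.5],[0.0424,0.003,0,0,0,0.1264,0.5],[0,0,0,0,0,0,0.5],[0,0,0,0,0,0,0.5]]]'
python3 - <<'E'
from h import *
print(monitor.get_state()["eef_pos"],monitor.get_state()["ee_rot"])
E
```

```text
t: 6.1
eef_pos: [0.6181, 0.1487, 0.1272]
ee_rot: [-3.141, -0.004, -2.924]
force: [-1.0, -0.1, -3.8]
width: 0.0556
[0.61811486 0.14873571 0.12721888] [-3.14071447 -0.00399154 -2.92381488]
```

```bash
python3 -m jog '[[[0,0,-0.04,0,0,0,0.5],[0,0,-0.03,0,0,0,0.5],[0,0,-0.012,0,0,0,0.5],[0,0,0,0,0,0,0.5],[0,0,0,0,0,0,0.5]]]'
```

```text
t: 6.72
eef_pos: [0.6199, 0.1498, 0.0489]
ee_rot: [3.141, 0.002, -2.922]
force: [-0.3, 0.3, -3.7]
width: 0.0556
```

```bash
python3 -m jog '[[[-0.0016,-0.001,-0.006,0,0,0,0.5],[0,0,0,0,0,0,0.5],[0,0,0,0,0,0,0.5]]]'
```

```text
t: 7.1
eef_pos: [0.6177, 0.1484, 0.0418]
ee_rot: [3.142, 0.0, -2.922]
force: [0.1, -0.1, -4.5]
width: 0.0556
```

```bash
python3 -m jog '[[[0.0003,0.0003,-0.003,0,0,0,0.5],[0,0,0,0,0,0,0.5],[0,0,0,0,0,0,0.5]]]'
```

```text
t: 7.48
eef_pos: [0.6179, 0.1487, 0.0385]
ee_rot: [-3.142, -0.0, -2.922]
force: [0.4, 0.9, -3.7]
width: 0.0558
```

```bash
python3 -m jog '[[[0,0,-0.0015,0,0,0,0.5],[0,0,0,0,0,0,0.5],[0,0,0,0,0,0,0.5]]]'
```

```text
t: 7.85
eef_pos: [0.6181, 0.1488, 0.0376]
ee_rot: [3.142, 0.001, -2.922]
force: [-2.0, -0.4, 4.0]
width: 0.0556
```

Contact (force changed sign). Releasing and lifting.

```bash
python3 -m jog '[[[0,0,0,0,0,0,0.8],[0,0,0,0,0,0,0.8],[0,0,0,0,0,0,0.8],[0,0,0.02,0,0,0,0.8],[0,0,0.06,0,0,0,0.8],[0,0,0.0625,0,0,0,0.8],[0,0,0.05,0,0,0,0.8],[-0.06,-0.06,0,0,0,0,0.8],[-0.06,-0.06,0,0,0,0,0.8],[-0.03,-0.06,0,0,0,0,0.8],[0,-0.06,0,0,0,0,0.8],[0,-0.06,0,0,0,0,0.8],[0,-0.06,0,0,0,0,0.8],[0,-0.06,0,0,0,0,0.8],[0,-0.06,0,0,0,0,0.8],[0,0,0,0,0,0,0.8],[0,0,0,0,0,0,0.8]]]'
cat > c1.py <<'E'
from ov import *
import sys
t=grab_frame("top");s=grab_frame("side")
R=lambda p,a,b:tf(p,rectpts(a,b),0)
B=(.618,.1487,.2188)
cv2.imwrite('pics/c1.png',np.hstack([panel(f,.618,.1487,.038,[R(B,.056,.096)],.065,390) for f in(t,s)]))
E
python3 c1.py
```

```text
t: 9.98
eef_pos: [0.5012, -0.2958, 0.2292]
ee_rot: [3.141, -0.0, -2.924]
force: [0.6, 0.5, -0.0]
width: 0.0704
```

View pics/c1.png

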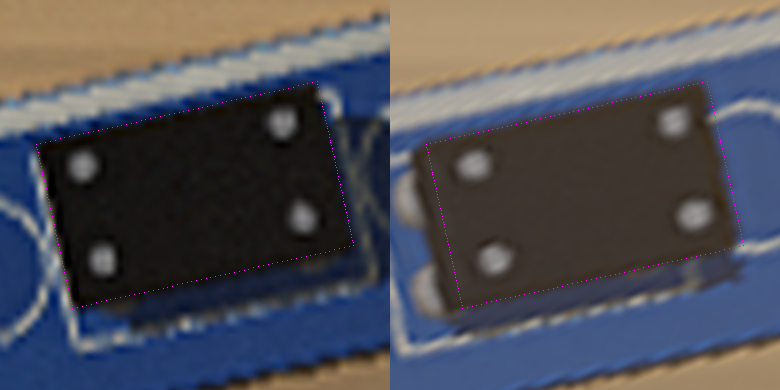

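The carriage sits squarely within the rectangle: the outline matches in the top view and is within about 1.5 mm in both. Next the end stop, at (0.510, −0.412).

```bash
python3 -m jog '[[[0.0045,-0.058,0,0,0,-0.109,0.8],[0.0045,-0.058,0,0,0,-0.1086,0.8],[0,0,-0.05,0,0,0,0.8],[0,0,-0.06,0,0,0,0.8],[0,0,-0.04,0,0,0,0.8],[0,0,0,0,0,0,0.8],[0,0,0,0,0,0,0.8],[0,0,0,0,0,0,0.8]]]'
```

```text
t: 11.08
eef_pos: [0.5121, -0.4119, 0.0822]
ee_rot: [-3.14, 0.004, -3.139]
force: [-0.0, -0.4, 0.4]
width: 0.0702
```

```bash
python3 -m jog '[[[-0.002,0,-0.03,0,0,-0.003,0.8],[0,0,-0.022,0,0,0,0.8],[0,0,0,0,0,0,0.8],[0,0,0,0,0,0,0.8]]]'; python3 -m jog '[[[0,0,0,0,0,0,0.2],[0,0,0,0,0,0,0.2],[0,0,0,0,0,0,0.2],[0,0,0,0,0,0,0.2],[0,0,0,0,0,0,0.2],[0,0,0,0,0,0,0.2]]]' 20
```

```text
t: 11.58
eef_pos: [0.5096, -0.4122, 0.0294]
ee_rot: [-3.14, 0.002, 3.141]
force: [-0.1, -0.3, -0.3]
width: 0.0699
t: 12.32
eef_pos: [0.5085, -0.4116, 0.0275]
ee_rot: [3.142, -0.0, 3.14]
force: [-0.4, 0.3, 0.3]
width: 0.0259
```

```bash
python3 -m jog '[[[0,0,0.05,0,0,0,0.2],[0,0,0.06,0,0,0,0.2],[0,0,0.05,0,0,0,0.2],[0.02,0.0585,0,0,0,0.0219,0.2],[0.02,0.0585,0,0,0,0.0219,0.2],[0.02,0.0585,0,0,0,0.0219,0.2],[0.02,0.0585,0,0,0,0.0219,0.2],[0.01,0.0585,0,0,0,0.0219,0.2],[0.01,0.0585,0,0,0,0.0219,0.2],[0.01,0.0585,0,0,0,0.0219,0.2],[0,0.0585,0,0,0,0.0219,0.2],[0,0.0585,0,0,0,0.0219,0.2],[0,0.034,0,0,0,0.0219,0.2],[0,0,0,0,0,0,0.2],[0,0,0,0,0,0,0.2]]]'
```

```text
t: 14.2
eef_pos: [0.6182, 0.1486, 0.1873]
ee_rot: [-3.141, -0.001, -2.924]
force: [-0.1, -0.8, -1.0]
width: 0.0259
```

```bash
python3 -m jog '[[[0.0003,0,-0.05,0,0,0.001,0.2],[0,0,-0.04,0,0,0,0.2],[0,0,-0.022,0,0,0,0.2],[0,0,0,0,0,0,0.2],[0,0,0,0,0,0,0.2],[0,0,0,0,0,0,0.2]]]'
```

```text
t: 14.95
eef_pos: [0.6197, 0.1489, 0.0771]
ee_rot: [3.141, 0.002, -2.923]
force: [0.0, 0.2, -0.9]
width: 0.0257
```

```bash
python3 -m jog '[[[-0.0012,-0.0002,-0.0085,0,0,0,0.2],[0,0,0,0,0,0,0.2],[0,0,0,0,0,0,0.2]]]'; python3 - <<'E'
from h import *
for n in("side","top"):
    f=grab_frame(n);c=proj(f,[.618,.1487,.06])[0].astype(int); print(n,c)
    p=f["pixels"][max(0,c[1]-50):c[1]+50,max(0,c[0]-50):c[0]+50,::-1]
    cv2.imwrite(f"pics/g3{n}.png",cv2.resize(p,(400,400)))
cv2.imwrite("pics/g3.png",np.hstack([cv2.imread(f"pics/g3{n}.png") for n in("side","top")]))
E
```

```text
t: 15.32
eef_pos: [0.6176, 0.1487, 0.0671]
ee_rot: [-3.142, -0.0, -2.923]
force: [-0.3, 0.2, -0.6]
width: 0.0257
side [272 234]
top [257 176]
```

View pics/g3.png

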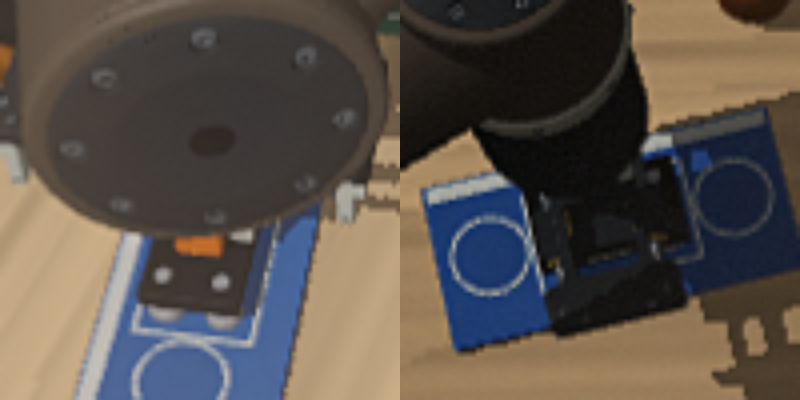

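The stop is held about 1.5 mm above the carriage, visible at crop (200,245). Lowering to contact.

```bash
python3 -m jog '[[[0.0006,0,-0.002,0,0,0,0.2],[0,0,0,0,0,0,0.2],[0,0,0,0,0,0,0.2]]]'
```

```text
t: 15.8
eef_pos: [0.6184, 0.1488, 0.0655]
ee_rot: [3.142, 0.001, -2.923]
force: [-1.2, 0.4, 3.8]
width: 0.0255
```

```bash
python3 -m jog '[[[0,0,0,0,0,0,0.7],[0,0,0,0,0,0,0.7],[0,0,0,0,0,0,0.7],[0,0,0.02,0,0,0,0.7],[0,0,0.06,0,0,0,0.7],[0,0,0.05,0,0,0,0.7],[-0.0228,0.055,0,0,0,0,0.7],[-0.0228,0.055,0,0,0,0,0.7],[-0.0228,0.055,0,0,0,0,0.7],[-0.0228,0.055,0,0,0,0,0.7],[-0.0228,0.055,0,0,0,0,0.7],[0,0,0,0,0,0,0.7],[0,0,0,0,0,0,0.7]]]'
cat > c2.py <<'E'
from ov import *
t=grab_frame("top");s=grab_frame("side")
R=lambda p,a,b:tf(p,rectpts(a,b),0)
B=(.618,.1487,.2188)
cv2.imwrite('pics/c2.png',np.hstack([panel(f,.618,.1487,.062,[R(B,.026,.040)],.065,390) for f in(t,s)]))
E
python3 c2.py
```

```text
t: 17.42
eef_pos: [0.5038, 0.4238, 0.1947]
ee_rot: [-3.141, -0.001, -2.922]
force: [0.3, -0.5, 0.6]
width: 0.0616
```

View pics/c2.png

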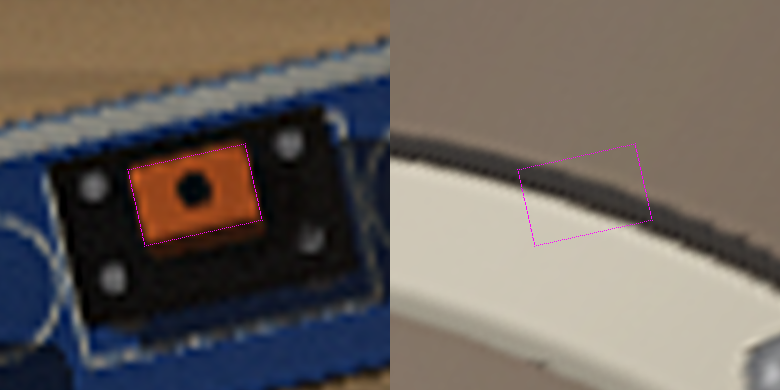

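The orange top outline coincides with the expected outline on the carriage, with the dot at (194,188). Dots and bolts read about 1.3 mm farther in x than the TCP, so I'll allow for that. Next the roller.

```bash
python3 -m jog '[[[-0.001,0,-0.05,0,0,0,0.7],[0,0,-0.05,0,0,0,0.7],[0,0,-0.03,0,0,0,0.7],[0,0,0,0,0,0,0.7],[0,0,0,0,0,0,0.7]]]'
```

```text
t: 18.15
eef_pos: [0.5044, 0.4237, 0.0666]
ee_rot: [3.141, 0.002, -2.924]
force: [0.8, -0.4, -0.8]
width: 0.0612
```

```bash
python3 -m jog '[[[-0.0015,0,-0.02,0,0,0,0.7],[0,0,-0.016,0,0,0,0.7],[0,0,0,0,0,0,0.7],[0,0,0,0,0,0,0.7]]]';python3 -m jog '[[[0,0,0,0,0,0,0.3],[0,0,0,0,0,0,0.3],[0,0,0,0,0,0,0.3],[0,0,0,0,0,0,0.3],[0,0,0,0,0,0,0.3]]]' 25
```

```text
t: 18.65
eef_pos: [0.5022, 0.4241, 0.0299]
ee_rot: [3.141, 0.001, -2.923]
force: [0.1, -0.9, 0.2]
width: 0.0612
t: 19.27
eef_pos: [0.5018, 0.4238, 0.0293]
ee_rot: [3.141, 0.0, -2.923]
force: [-0.3, -0.3, 3.1]
width: 0.0374
```

```bash
python3 -m jog '[[[0,0,0.04,0,0,0,0.3],[0,0,0.05,0,0,0,0.3],[0,0,0.03,0,0,0,0.3],[0.0244,-0.0492,0,0,0,0,0.3],[0.0244,-0.0492,0,0,0,0,0.3],[0.0244,-0.0492,0,0,0,0,0.3],[0.0243,-0.0492,0,0,0,0,0.3],[0,0,0,0,0,0,0.3],[0,0,0,0,0,0,0.3]]]'
```

```text
t: 20.4
eef_pos: [0.5991, 0.2265, 0.1487]
ee_rot: [-3.142, -0.001, -2.924]
force: [-0.6, 0.5, -1.1]
width: 0.0377
```

```bash
python3 -m jog '[[[0,0,-0.05,0,0,0,0.3],[0,0,-0.04,0,0,0,0.3],[0,0,-0.01,0,0,0,0.3],[0,0,0,0,0,0,0.3],[0,0,0,0,0,0,0.3],[0,0,0,0,0,0,0.3]]]'
```

```text
t: 21.15
eef_pos: [0.6, 0.2275, 0.0507]
ee_rot: [3.141, 0.002, -2.923]
force: [-0.1, -0.1, -1.1]
width: 0.0374
```

```bash
python3 -m jog '[[[-0.0006,-0.0005,-0.011,0,0,0,0.3],[0,0,0,0,0,0,0.3],[0,0,0,0,0,0,0.3]]]'; python3 -m jog '[[[0,0,-0.0015,0,0,0,0.3],[0,0,0,0,0,0,0.3],[0,0,0,0,0,0,0.3]]]'
```

```text
t: 21.52
eef_pos: [0.5984, 0.2261, 0.0378]
ee_rot: [-3.141, -0.001, -2.923]
force: [-0.5, -0.5, -1.9]
width: 0.037
t: 21.9
eef_pos: [0.5986, 0.2262, 0.0373]
ee_rot: [-3.141, 0.0, -2.923]
force: [-3.2, -0.8, 6.5]
width: 0.0374
```

```bash
python3 -m jog '[[[0,0,0,0,0,0,0.7],[0,0,0,0,0,0,0.7],[0,0,0,0,0,0,0.7],[0,0,0.02,0,0,0,0.7],[0,0,0.06,0,0,0,0.7],[0,0,0.05,0,0,0,0.7],[-0.0442,0.0163,0,0,0,0.055,0.7],[-0.0442,0.0163,0,0,0,0.055,0.7],[-0.0442,0.0163,0,0,0,0.055,0.7],[-0.0442,0.0163,0,0,0,0.055,0.7],[-0.0442,0.0163,0,0,0,0.055,0.7],[0,0,0,0,0,0,0.7],[0,0,0,0,0,0,0.7]]]'
cat > c3.py <<'E'
from ov import *
t=grab_frame("top");s=grab_frame("side")
C=lambda p,d:tf([*p,0],circ(d/2),0)
cv2.imwrite('pics/c3.png',np.hstack([panel(f,.6006,.2268,z,o,.04,260) for f in(t,s) for z,o in((.032,[C((.6006,.2268),.038)]),)]+[panel(t,.618,.1487,.062,[tf((.618,.1487,.2188),rectpts(.026,.04),0)],.04,260)]))
f=t
cv2.imwrite('pics/c3s.png',cv2.resize(s["pixels"][180:320,200:340,::-1],None,fx=4,fy=4))
E
python3 c3.py
```

```text
t: 23.52
eef_pos: [0.3777, 0.3082, 0.1668]
ee_rot: [3.141, 0.001, -2.647]
force: [0.1, 0.6, 0.3]
width: 0.0615
```

View pics/c3.png

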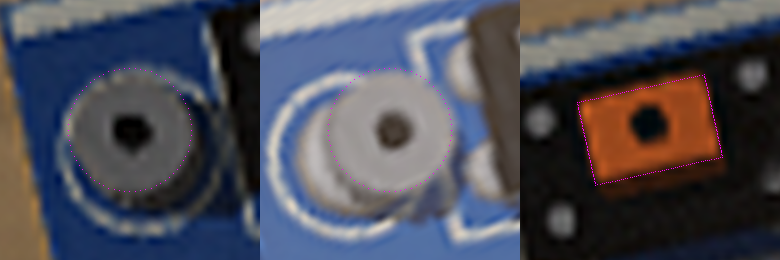

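View pics/c3s.png

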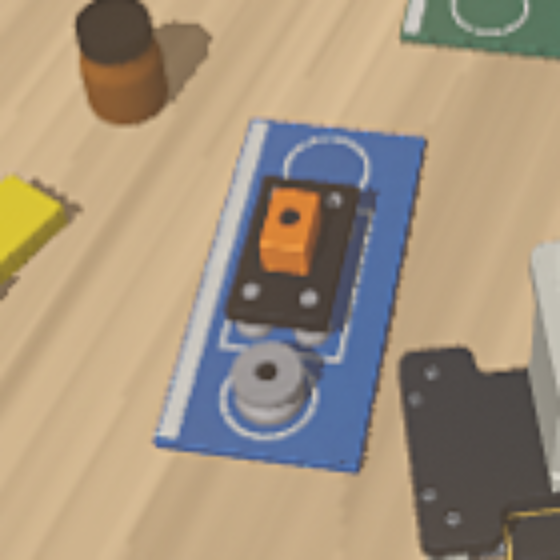

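The roller's top disc matches the expected circle within 1 mm in both views, and the side view shows the stop and carriage upright. Now the cover.

```bash
python3 -m jog '[[[0,0,-0.05,0,0,0,0.75],[0,0,-0.05,0,0,0,0.75],[0,0,-0.02,0,0,0,0.75],[0,0,0,0,0,0,0.75],[0,0,0,0,0,0,0.75]]]'
```

```text
t: 24.25
eef_pos: [0.3785, 0.3082, 0.0472]
ee_rot: [3.141, 0.001, -2.649]
force: [-0.1, -0.5, -0.5]
width: 0.0658
```

```bash
python3 -m jog '[[[-0.0007,0,-0.019,0,0,0.001,0.75],[0,0,0,0,0,0,0.75],[0,0,0,0,0,0,0.75]]]'; python3 -m jog '[[[0,0,0,0,0,0,0.35],[0,0,0,0,0,0,0.35],[0,0,0,0,0,0,0.35],[0,0,0,0,0,0,0.35],[0,0,0,0,0,0,0.35]]]' 20
```

```text
t: 24.62
eef_pos: [0.3774, 0.3084, 0.0287]
ee_rot: [3.141, 0.001, -2.647]
force: [0.4, 0.5, 0.8]
width: 0.066
t: 25.25
eef_pos: [0.377, 0.308, 0.0279]
ee_rot: [3.142, 0.0, -2.647]
force: [-1.7, 0.2, 5.3]
width: 0.0439
```

```bash
python3 -m jog '[[[0,0,0.05,0,0,0,0.35],[0,0,0.05,0,0,0,0.35],[0,0,0.03,0,0,0,0.35],[0.0229,-0.0484,0,0,0,-0.0284,0.35],[0.0229,-0.0484,0,0,0,-0.0284,0.35],[0.0229,-0.0484,0,0,0,-0.0284,0.35],[0.0229,-0.0484,0,0,0,-0.0284,0.35],[0.0229,-0.0484,0,0,0,-0.0284,0.35],[0.0229,-0.0484,0,0,0,-0.0284,0.35],[0.0229,-0.0484,0,0,0,-0.0284,0.35],[0.0229,-0.0484,0,0,0,-0.0284,0.35],[0.0229,-0.0484,0,0,0,-0.0284,0.35],[0.0229,-0.0484,0,0,0,-0.0284,0.35],[0,0,0,0,0,0,0.35],[0,0,0,0,0,0,0.35]]]'
```

```text
t: 27.12
eef_pos: [0.6053, -0.1763, 0.1567]
ee_rot: [3.141, -0.001, -2.932]
force: [-0.3, -0.1, -0.6]
width: 0.0437
```

```bash
python3 -m jog '[[[0.0005,0.0006,-0.05,0,0,0.001,0.35],[0,0,-0.025,0,0,0,0.35],[0,0,-0.01,0,0,0,0.35],[0,0,0,0,0,0,0.35],[0,0,0,0,0,0,0.35],[0,0,0,0,0,0,0.35]]]'
```

```text
t: 27.88
eef_pos: [0.6071, -0.1755, 0.0738]
ee_rot: [-3.141, 0.002, -2.93]
force: [-0.4, 0.5, -1.3]
width: 0.0438
```

```bash
python3 -m jog '[[[-0.0006,0,-0.0095,0,0,-0.001,0.35],[0,0,0,0,0,0,0.35],[0,0,0,0,0,0,0.35]]]';python3 - <<'E'
from h import *
for n in("side","top"):
    f=grab_frame(n);c=proj(f,[.607,-.1757,.05])[0].astype(int)
    p=f["pixels"][max(0,c[1]-50):c[1]+50,max(0,c[0]-50):c[0]+50,::-1]
    cv2.imwrite(f"pics/g5{n}.png",cv2.resize(p,(400,400)))
cv2.imwrite("pics/g5.png",np.hstack([cv2.imread(f"pics/g5{n}.png") for n in("side","top")]))
E
```

```text
t: 28.25
eef_pos: [0.6057, -0.1756, 0.0629]
ee_rot: [3.142, -0.0, -2.931]
force: [-0.5, -0.4, -0.1]
width: 0.0437
```

View pics/g5.png

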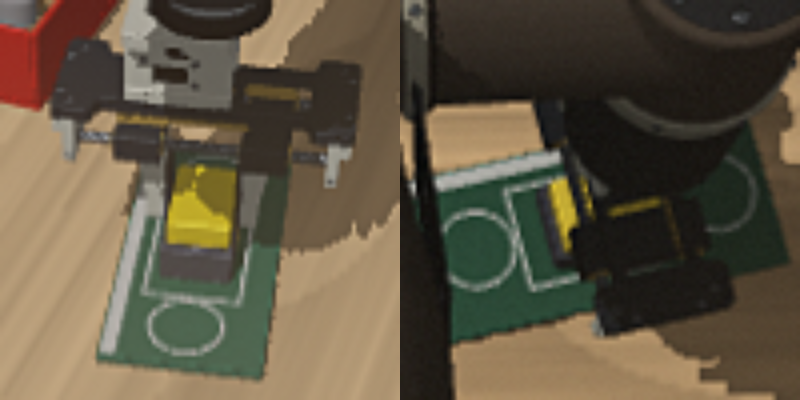

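The side view shows the cover aligned just above the block at crop (200,215). Lowering.

```bash
python3 -m jog '[[[0.0004,0,-0.0015,0,0,0,0.35],[0,0,0,0,0,0,0.35],[0,0,0,0,0,0,0.35]]]'
```

```text
t: 28.72
eef_pos: [0.6064, -0.1756, 0.0619]
ee_rot: [-3.141, 0.0, -2.931]
force: [-1.7, -0.5, 4.6]
width: 0.0439
```

```bash
python3 -m jog '[[[0,0,0,0,0,0,0.6],[0,0,0,0,0,0,0.6],[0,0,0,0,0,0,0.6],[0,0,0.02,0,0,0,0.6],[0,0,0.06,0,0,0,0.6],[0,0,0.05,0,0,0,0.6],[-0.0437,0.0411,0,0,0,0,0.6],[-0.0437,0.0411,0,0,0,0,0.6],[-0.0437,0.0411,0,0,0,0,0.6],[-0.0438,0.0412,0,0,0,0,0.6],[0,0,0,0,0,0,0.6],[0,0,0,0,0,0,0.6]]]'
python3 - <<'E'
from ov import *
t=grab_frame("top");s=grab_frame("side")
B=(.6076,-.1756,.2106)
cv2.imwrite('pics/c5.png',np.hstack([panel(f,.6076,-.1756,.054,[tf(B,rectpts(.044,.064),0)],.065,390) for f in(t,s)]))
E
```

```text
t: 30.22
eef_pos: [0.4318, -0.0106, 0.1921]
ee_rot: [3.142, 0.001, -2.93]
force: [0.4, 0.1, 1.3]
width: 0.0527
```

View pics/c5.png

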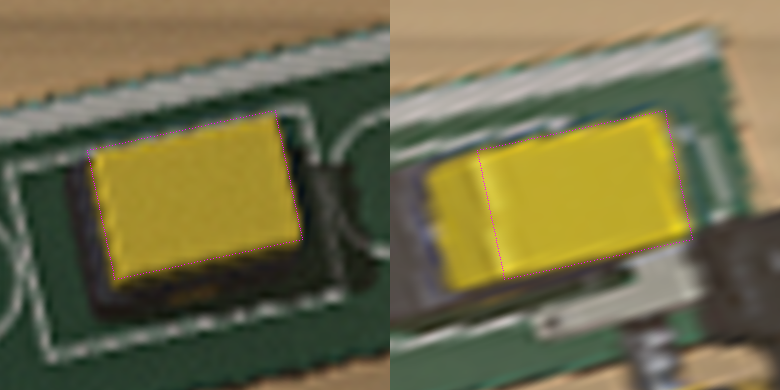

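The cover's top outline coincides with the target in both views. Now the sleeve.

```bash
python3 -m jog '[[[-0.0003,-0.0005,-0.05,0,0,0,0.6],[0,0,-0.05,0,0,0,0.6],[0,0,-0.03,0,0,0,0.6],[0,0,0,0,0,0,0.6],[0,0,0,0,0,0,0.6]]]'; python3 - <<'E'
from h import *
for n in("side","top"):
    f=grab_frame(n);c=proj(f,[.432,-.011,.03])[0].astype(int)
    p=f["pixels"][max(0,c[1]-50):c[1]+50,max(0,c[0]-50):c[0]+50,::-1]
    cv2.imwrite(f"pics/g6{n}.png",cv2.resize(p,(400,400)))
cv2.imwrite("pics/g6.png",np.hstack([cv2.imread(f"pics/g6{n}.png") for n in("side","top")]))
E
```

```text
t: 30.95
eef_pos: [0.432, -0.0118, 0.0622]
ee_rot: [-3.141, 0.0, -2.932]
force: [-0.1, -0.3, -0.0]
width: 0.0523
```

View pics/g6.png

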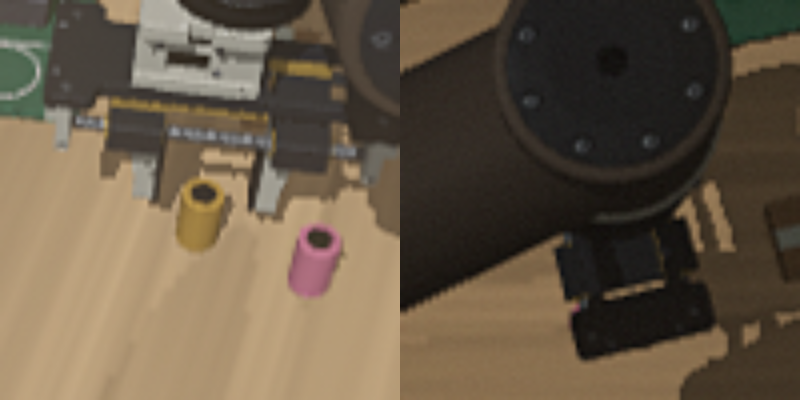

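The sleeve at crop (200,215) lies between the fingers and the pink one at (315,260) is clear of them. Down and grip.

```bash
python3 -m jog '[[[-0.0005,0.0007,-0.018,0,0,0,0.6],[0,0,-0.013,0,0,0,0.6],[0,0,0,0,0,0,0.6],[0,0,0,0,0,0,0.6]]]'; python3 -m jog '[[[0,0,0,0,0,0,0.2],[0,0,0,0,0,0,0.2],[0,0,0,0,0,0,0.2],[0,0,0,0,0,0,0.2],[0,0,0,0,0,0,0.2]]]' 25
```

```text
t: 31.55
eef_pos: [0.4313, -0.0106, 0.0316]
ee_rot: [3.141, 0.002, -2.931]
force: [-1.1, 0.2, 0.7]
width: 0.0523
t: 32.17
eef_pos: [0.4307, -0.0108, 0.0307]
ee_rot: [-3.142, 0.0, -2.931]
force: [-0.2, 0.2, 4.8]
width: 0.0252
```

```bash
python3 -m jog '[[[0,0,0.05,0,0,0,0.2],[0,0,0.05,0,0,0,0.2],[0,0,0.03,0,0,0,0.2],[0.0385,-0.0486,0,0,0,0,0.2],[0.0385,-0.0486,0,0,0,0,0.2],[0.0385,-0.0486,0,0,0,0,0.2],[0.0384,-0.0485,0,0,0,0,0.2],[0.0384,-0.0485,0,0,0,0,0.2],[0,0,0,0,0,0,0.2],[0,0,0,0,0,0,0.2]]]';  python3 -m jog '[[[0,0,-0.05,0,0,0,0.2],[0,0,-0.04,0,0,0,0.2],[0,0,-0.015,0,0,0,0.2],[0,0,0,0,0,0,0.2],[0,0,0,0,0,0,0.2],[0,0,0,0,0,0,0.2]]]'
```

```text
t: 33.42
eef_pos: [0.622, -0.2537, 0.1592]
ee_rot: [3.14, -0.002, -2.932]
force: [-0.8, 0.3, -1.6]
width: 0.0256
t: 34.17
eef_pos: [0.6238, -0.2537, 0.0574]
ee_rot: [-3.141, 0.003, -2.931]
force: [1.0, 0.6, -0.9]
width: 0.0259
```

```bash
python3 -m jog '[[[0,0,-0.012,0,0,0,0.2],[0,0,-0.005,0,0,0,0.2],[0,0,0,0,0,0,0.2],[0,0,0,0,0,0,0.2]]]'; python3 -m jog '[[[0.0003,0,-0.001,0,0,0,0.2],[0,0,0,0,0,0,0.2],[0,0,0,0,0,0,0.2]]]'
```

```text
t: 34.67
eef_pos: [0.6225, -0.2537, 0.0386]
ee_rot: [3.142, -0.001, -2.931]
force: [-2.1, 0.9, 5.4]
width: 0.0252
t: 35.05
eef_pos: [0.6226, -0.2537, 0.0385]
ee_rot: [-3.142, -0.001, -2.931]
force: [-6.1, 3.0, 11.3]
width: 0.0255
```

```bash
python3 -m jog '[[[0,0,0.001,0,0,0,0.2],[0,0,0,0,0,0,0.6],[0,0,0,0,0,0,0.6],[0,0,0,0,0,0,0.6],[0,0,0.02,0,0,0,0.6],[0,0,0.06,0,0,0,0.6],[0,0,0.06,0,0,0,0.6],[0,0,0.05,0,0,0,0.6],[-0.04,-0.05,0,0,0,0,0.6],[-0.05,-0.05,0,0,0,0,0.6],[-0.05,-0.05,0,0,0,0,0.6],[-0.05,-0.06,0,0,0,0,0.6],[-0.04,-0.06,0,0,0,0,0.6],[-0.04,-0.06,0,0,0,0,0.6],[0,0,0,0,0,0,0.6],[0,0,0,0,0,0,0.6]]]'
python3 - <<'E'
from ov import *
t=grab_frame("top");s=grab_frame("side")
R=lambda p,a,b:tf(p,rectpts(a,b),0);C=lambda p,d:tf([*p,0],circ(d/2),0)
B=(.618,.1487,.2188);G=(.6076,-.1756,.2106)
def row(f):return np.hstack([panel(f,.618,.1487,.062,[R(B,.026,.04)],.05,195),panel(f,.6006,.2268,.032,[C((.6006,.2268),.038)],.05,195),panel(f,.6076,-.1756,.054,[R(G,.044,.064)],.05,195),panel(f,.6243,-.2538,.048,[C((.6243,-.2538),.026)],.05,195)])
cv2.imwrite('pics/f1.png',np.vstack([row(t),row(s)]))
cv2.imwrite('pics/ftop.png',t["pixels"][:,:,::-1]);cv2.imwrite('pics/fside.png',s["pixels"][:,:,::-1])
E
```

```text
t: 37.05
eef_pos: [0.3859, -0.543, 0.2281]
ee_rot: [3.141, -0.0, -2.932]
force: [-0.4, -0.5, -0.9]
width: 0.0528
```

View pics/f1.png

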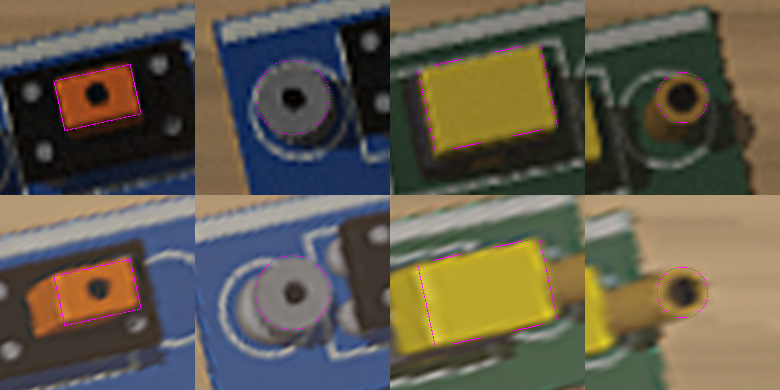

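View pics/ftop.png

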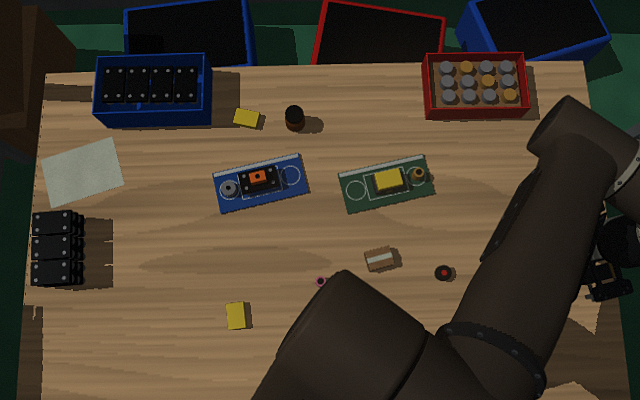

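View pics/fside.png

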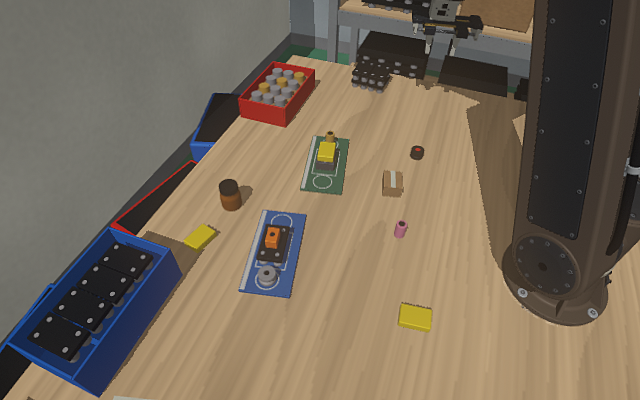

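All five parts sit within about 1 mm of their expected outlines in both views. The jar (294,118), carton (381,259), black roller (444,272) and pink sleeve (321,281) are where they started.

```bash
python3 -c "
from station import job_done
print(job_done())"
```

```text
the job is handed in; nothing more can be done
None
```

Both carriage kits are set out and the job was handed in at about 37 s, well under the 120 s limit. I placed the parts in the order asked:

1. Black carriage in the blue board's middle rectangle.
2. Orange end stop on top of it.
3. Steel roller in the left circle of the blue board.
4. Yellow cover, the one that started farthest left, on the bearing block.
5. Brass sleeve in the right circle of the green board.

**Last checks:** In both camera views the end stop, roller, cover and sleeve lie within about 1–2 mm of their expected outlines, square and upright. The carriage was checked the same way right after it was placed. The black roller, carton, jar and pink look-alike are at the same pixels as at the start. The gripper is empty and clear of everything.

**Disagreements:**
- The bolt heads and the end stop's dot put the carriage and end stop about 1.5–2 mm toward the white-banded edge, although their outlines matched. That is within the rectangle's 5 mm margin, so I left them.
- My first automatic fits for the end stop, roller, sleeve and carriage were off. I replaced them with measurements from the dots, the bore and the bolts.

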